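# Put a heat sink away in the tilt-out bin

## Task

Tip the wide tilt-out bin fully forward, lower the finned heat sink into it (do not drop or throw it in), and then push the bin back until it clicks fully home with the heat sink inside. Leave the narrow bin shut and the other things on the bench where they are.

Things in the scene. Friction and masses are not known exactly. Their poses are not given: they have to be found in the camera images.
- wide_cabinet: Fixed grey cabinet, 190 mm wide (y), 140 deep (x), 155 high, with one white tilt-out bin (the wide bin). Origin: centre of its underside, on the table; -x points out of its front, towards the robot. Turned up to 0.2 rad; the two cabinets swap sides from run to run. Roof 8 mm thick, starting 50 mm behind the front. 
- wide_bin (a joint): Wide bin's tilt, rad: 0 shut and clicked home, 0.75 forward on its stop. Friction holds it about where it is left; loaded and near shut it may sink slowly back, but only to about 0.13, where a sprung catch stops it, looking nearly shut. A firm push at the tab (5 to 10 N) takes it past the catch (at 0.07) to 0; opening needs the same pull. Clear of the catch 1 to 3 N move it.
- wide_tab (a point): Centre of the wide bin's grey pull tab, sticking out forward from mid-panel near the top: 50 mm long (x; 36 mm of it behind this point, to the panel), 22 wide (y), 14 thick (z). Shut, it is 135 mm over the table, 48 mm ahead of and 117 mm above the pivot; it swings with the bin. Pinched from above across its 22 mm it can turn between the fingers as the bin tips.
- wide_pivot (a point): The wide bin's pivot line (along the cabinet's y, at the bin's bottom front edge) at mid-width: 55 mm ahead of the cabinet's origin, 18 mm over the table. In the fully tipped bin the front wall (leaning 0.75 rad forward) and the floor make a V-shaped trough whose bottom is this line.
- wide_bin_floor (a point): Centre of the wide bin's inner floor, moving with the bin: z to the mouth, -x to the front panel. Shut, it is 45 mm behind and 4 mm above the pivot. Inside 160 mm wide (y), 103 deep (x). Front panel 170 wide, 6 thick, top edge 142 mm over the table when shut; side walls 115 mm high in front, 75 at the back; back wall 75; walls 3 thick.
- narrow_cabinet: Fixed grey cabinet, 120 mm wide (y), 140 deep (x), 155 high, with one white tilt-out bin (the narrow bin). Origin: centre of its underside, on the table; -x points out of its front, towards the robot. Turned up to 0.2 rad; the two cabinets swap sides from run to run. Roof 8 mm thick, starting 50 mm behind the front. It must stay shut.
- narrow_bin (a joint): Tilt of the narrow bin in rad: 0 shut. It must stay shut.
- heat_sink: Bare aluminium finned heat sink, loose, standing on end on the bench at one side: 40 mm (x) by 50 mm (y) by 80 mm high (z), 0.12 to 0.24 kg. Origin: centre of its underside. A 7 mm base plate is its -x face; seven upright fins run from it to +x; the outermost fins' outer faces are the flat +y and -y sides, 50 mm apart, good to grip.
- heat_sink_center (a point): Centre of the heat sink, 40 mm above its origin along its z.
- supply_unit: Bystander: open power-supply chassis, 130 mm (x) by 90 mm (y) by 39 mm high, aluminium with a green board, lying on the side of the bench opposite to the heat sink. Origin: centre of its underside.
- flux_bottle: Bystander: white bottle, 52 mm diameter, 130 mm high. Origin: centre of its underside.
- spool: Bystander: metal spool standing on its flange, 68 mm diameter, 50 mm high. Origin: centre of its underside.
There are look-alikes about, which are no part of the job. What is shaped like the heat_sink but orange is not meant.

How it is judged:
On the way, in this order (a step that is already met when the one before it is completed fails the run):
1. the wide bin is tipped fully forward (tilt over 0.6 rad) (value of joint wide_bin above 0.6 rad), for 0.2 s.
2. the heat sink lies in the tipped bin (tilt still over 0.3 rad), let go (value of joint wide_bin above 0.3 rad and contact force between the fingers and heat_sink below 0.05 N and x of heat_sink_center in the frame of wide_bin_floor between -0.05 and 0.055 m and y of heat_sink_center in the frame of wide_bin_floor between -0.08 and 0.08 m and z of heat_sink_center in the frame of wide_bin_floor between 0.005 and 0.095 m), for 0.2 s.
At the end, for the whole second after the job is handed in: The wide bin is clicked home (tilt under 0.03 rad) with the heat sink at rest and let go inside it (its centre between the bin's walls and 5 to 95 mm above the bin's floor), and the narrow bin is shut (under 0.03 rad) (value of joint each of wide_bin, narrow_bin below 0.03 rad and contact force between the fingers and heat_sink below 0.05 N and x of heat_sink_center in the frame of wide_bin_floor between -0.05 and 0.055 m and y of heat_sink_center in the frame of wide_bin_floor between -0.08 and 0.08 m and z of heat_sink_center in the frame of wide_bin_floor between 0.005 and 0.095 m and linear speed of heat_sink below 0.03 m/s); the robot touches nothing.
It fails at once if the narrow bin is opened (over 0.1 rad) (value of joint narrow_bin above 0.1 rad).
It fails at once if the heat sink is dropped or thrown: faster than 1.0 m/s (a fall of about 50 mm) while not touched by the fingers (linear speed of heat_sink above 1 m/s and contact force between the fingers and heat_sink below 0.05 N).
It fails at once if the power-supply chassis is displaced by more than 30 mm (distance of supply_unit from where it was at the start of the episode above 0.03 m).
It fails at once if the bottle is displaced by more than 30 mm (distance of flux_bottle from where it was at the start of the episode above 0.03 m).
It fails at once if the spool is displaced by more than 30 mm (distance of spool from where it was at the start of the episode above 0.03 m).
It also fails if it takes over 64 s, if anything falls off the work surface, if the arm or the gripper's body presses on something with over 40 N, if the wrist force passes 120 N, or if a joint passes its speed limit or range.

## Robot

A 6-joint arm with a two-finger parallel gripper is mounted at the origin on the work surface. World frame = base frame: x ahead of the robot, y to its left, z up, the work surface at z = 0. Lengths are in m, angles in rad, forces in N, time in s.
With the tool pointing down it reaches from about 0.425 to 0.95 m from the base axis. Payload 3.5 kg.
Tool frame: the origin (TCP) lies at the very end of the fingers, on their centre line; the grasp point (between the pads) lies 19 mm behind it (tcp_to_grasp is the distance from the TCP to the grasp point, in m); z points along the fingers, y is the direction in which the jaws open and shut (so a half turn about z gives the same grasp; the last joint's range is limited). The gripper opens to 85 mm and grips with 20 to 120 N. Pads are 22 mm wide; open, the fingers measure 114 mm over their backs; the gripper's body (76 mm by 85 mm) begins 54 mm behind the grasp point. The pads swing forward as they close: fully open they stand 13 mm farther back than shut.
Start: joints at [-1.419, 0.286, 1.577, -0, 1.279, -0.15], TCP at [0.201, -0.644, 0.231] pointing down, gripper open.
Joint ranges: [-2.77, 2.77], [-0.9, 2.22], [0.21, 2.48], [-1.53, 4.67], [0.24, 2.81], [-2.84, 2.84]. Speed limits (rad/s): [2.79, 2.79, 3.14, 3.14, 3.14, 3.14].

## Interface

Orientations are given as a unit quaternion [x, y, z, w].
In Python, from plant import * gives the robot as it stands. The module is installed in compiled form; this text tells all that it offers.
- The arm moves only by the tool arm_command, never from a script. Its argument "steps" is a list of rows, each a list of 3 entries, a list of its own where there are three numbers: the turn, a rotation vector about the tool's x, y, z in rad, then the shift along the tool's x, y, z in m, then the gripper command: -1 is shut, 1 is fully open, values between are in proportion. A call has 1 to 12 rows; each row is the pose to reach, as a shift and turn from the pose measured when the call began, along the tool's axes at that moment; what a row does not reach only later rows make up. A row lasts 1/8 s, in which the tool goes at most 62.5 mm and 10.7 degrees, less where a joint would pass 70% of its speed; a pose out of reach is approached as far as the arm can. A call with a gripper value outside its range is refused whole. The fingers move at their own pace and stop on an object; "force" is the grip in N (left out, the last holds). Time passes only in rows, so rows that repeat a pose let the fingers close. It gives the time, the measured TCP pose, the force and the opening at its end, in the units of the state.
- get_state(): the state, without advancing time (a new reading comes with each control period).
- read_camera(name): name is "scene" or "top" or "wrist"; returns a dict with "frame" (480x640x3 uint8, red, green, blue), "vfov" (degrees; the focal length in pixels is half the picture's height over the tangent of half this angle, whatever the lens; pixels are square), "cx", "cy" (the principal point, pixels), "dist" ([k1, k2, p1, p2, k3] as OpenCV has them; the pictures are not rectified), "position" and "rotation" of the camera in the world; the wrist camera has in their place "mount" (4x4, takes a point from camera to tool coordinates, whose origin is the TCP and whose axes are the flange's). Camera axes: x right, y up, looking along -z (the intrinsics and any distortion apply to the point x, -y, -z); pixel columns grow to the right and rows downward; lengths in m; the calibration is good to about 2 mm. A picture is of the moment at which its call begins: read the wrist's pose just before it. There is no depth.
- sign_off(): hands the job in, once; it reports no verdict.
The state is a dict: "time": time; "qpos": joint angles; "dq": joint speeds; "joint_efforts": joint torques, N m; "eef_pos": TCP position; "tcp_rot": TCP orientation; "contact_force": force on the tool from outside, world axes, zero at the start; "wrist_torque": the same for the moment, N m; "opening": opening from 0.0 (shut) to 1.0 (fully open).
Only numpy, scipy, OpenCV 4.12 (cv2) and the standard library are available. Lean on these libraries where they do the work, as an engineer would, in place of code of your own. Each camera call takes 0.05 s, during which the arm holds its last target.

## Working session

There is one attempt and no reset: what is moved stays moved. The work goes in short steps, Python scripts to look and compute and a tool call to move; the robot and the scene stay as the last step left them, time stands still between calls to the robot, and variables do not carry over. Pictures are saved under pics/ and viewed, and the job is handed in when it is done.

Besides the shell and the picture viewer there is one more tool, called after "Emit:" as a command line: name --argument value ..., lists and objects as JSON in quotes. arm_command: Moves the arm, as the interface text tells. Its arguments: {"type":"object","properties":{"steps":{"type":"array"},"force":{"type":"number"}},"required":["steps"]}

```bash
mkdir -p pics
cat > h.py <<'E'
from plant import *
import numpy as np, cv2
from scipy.spatial.transform import Rotation as R
def K(c):
    h,w=c["frame"].shape[:2]; f=h/2/np.tan(np.radians(c["vfov"])/2)
    return np.array([[f,0,c["cx"]],[0,f,c["cy"]],[0,0,1.]])
def pose(c,s=None):
    if "mount" in c:
        T=np.eye(4); q=s["tcp_rot"]; T[:3,:3]=R.from_quat(q).as_matrix(); T[:3,3]=s["eef_pos"]
        T=T@np.array(c["mount"]); return T[:3,3],T[:3,:3]
    Rm=np.array(c["rotation"])
    if Rm.size==4: Rm=R.from_quat(Rm).as_matrix()
    return np.array(c["position"]),Rm.reshape(3,3)
def ray(c,uv,s=None):
    p,Rm=pose(c,s)
    n=cv2.undistortPoints(np.array(uv,float).reshape(-1,1,2),K(c),np.array(c["dist"],float)).reshape(-1,2)
    d=np.c_[n[:,0],-n[:,1],-np.ones(len(n))]@Rm.T
    return p,d/np.linalg.norm(d,axis=1)[:,None]
def onz(c,uv,z,s=None):
    p,d=ray(c,uv,s); return p+d*((z-p[2])/d[:,2])[:,None]
def proj(c,X,s=None):
    p,Rm=pose(c,s); x=(np.atleast_2d(X)-p)@Rm; x=x*[1,-1,-1]
    return cv2.projectPoints(x,np.zeros(3),np.zeros(3),K(c),np.array(c["dist"],float))[0].reshape(-1,2)
def tri(*rs):
    A=0;b=0
    for p,d in rs:
        d=np.ravel(d);M=np.eye(3)-np.outer(d,d);A=A+M;b=b+M@p
    return np.linalg.solve(A,b)
def snap(name,fn):
    s=get_state(); c=read_camera(name); cv2.imwrite("pics/"+fn,c["frame"][:,:,::-1])
    import pickle; pickle.dump((c,s),open("pics/"+fn+".pkl","wb")); return c,s
def load(fn):
    import pickle; return pickle.load(open("pics/"+fn+".pkl","rb"))
E
python3 - <<'E'
from h import *
print(get_state())
for n in("scene","top","wrist"):
    c,s=snap(n,n+"0.png"); print(n,{k:v for k,v in c.items() if k!="frame"})
E
```

```text
{'time': 0.0, 'qpos': array([-1.41900701e+00,  2.87205791e-01,  1.57820611e+00, -1.55311363e-05,
        1.27858184e+00, -1.49987861e-01]), 'dq': array([ 0.00069531,  0.00044838, -0.00152449, -0.00054885,  0.00082856,
        0.00056197]), 'joint_efforts': array([-3.83937195e-04, -4.05982590e+01, -2.92626143e+01, -1.67430180e-04,
        5.88153605e-03,  7.47576252e-06]), 'eef_pos': array([ 0.2005525 , -0.64382073,  0.22990466]), 'tcp_rot': array([ 9.88636848e-01,  1.50318798e-01, -8.51504474e-06, -1.20053764e-03]), 'contact_force': array([-0.86417106,  0.10924369,  0.29961298]), 'wrist_torque': array([-0.01789839,  0.03999684,  0.03861519]), 'opening': 0.9986963563786418}
scene {'vfov': 49.96737010024641, 'cx': 320.78076176089377, 'cy': 238.08013301195328, 'dist': array([-0.15159783,  0.        ,  0.        ,  0.        ,  0.        ]), 'position': array([ 0.77359095, -0.34163711,  1.23398598]), 'rotation': array([0.1751017 , 0.05510175, 0.28941116, 0.93943833])}
top {'vfov': 51.522528321760014, 'cx': 317.0180780944682, 'cy': 236.81247310089233, 'dist': array([-0.01492048,  0.        ,  0.        ,  0.        ,  0.        ]), 'position': array([ 0.43418899, -0.00526469,  1.18819717]), 'rotation': array([-0.02533154,  0.03354619,  0.70910405, -0.70384971])}
wrist {'vfov': 69.01495361110446, 'cx': 317.7643931827199, 'cy': 239.08846851930292, 'dist': array([0.00521612, 0.        , 0.        , 0.        , 0.        ]), 'mount': array([[ 6.73166404e-04,  9.65188206e-01,  2.61555490e-01,
         6.67627224e-02],
       [ 9.99999724e-01, -7.31750357e-04,  1.26591094e-04,
         1.14279529e-03],
       [ 3.13577554e-04,  2.61555332e-01, -9.65188432e-01,
        -1.41491800e-01],
       [ 0.00000000e+00,  0.00000000e+00,  0.00000000e+00,
         1.00000000e+00]])}
```

View pics/scene0.png

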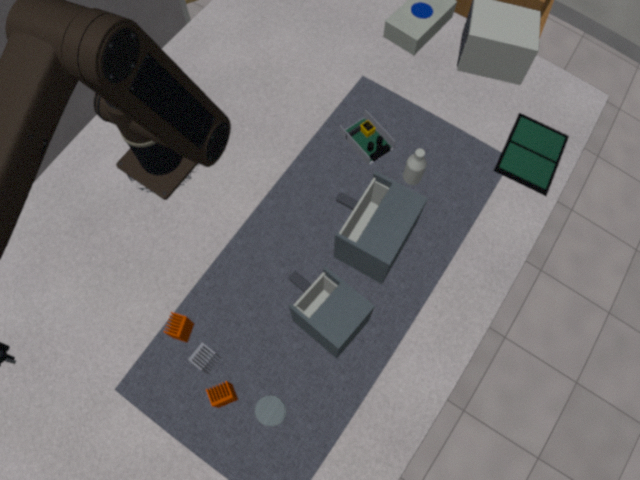

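View pics/top0.png

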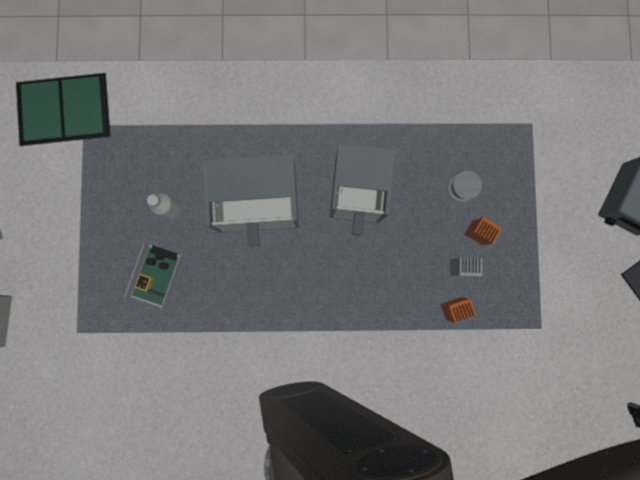

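View pics/wrist0.png

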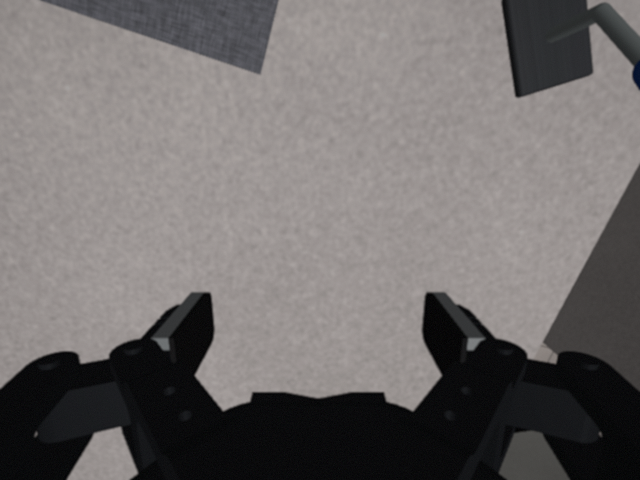

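Wide cabinet is at top-view (251,190) with tab at (253,234). The narrow one is at (363,185), and the grey heat sink at (467,267) sits between two orange look-alikes. I'll enlarge the details.

Run:
```python
from h import *
t,_=load("top0.png"); s,_=load("scene0.png")
z=lambda c,x,y,w,h,k:cv2.resize(c["frame"][y:y+h,x:x+w,::-1],None,fx=k,fy=k,interpolation=cv2.INTER_CUBIC)
a=z(t,190,140,120,115,5);cv2.imwrite("pics/t_bin.png",a)
b=np.hstack([z(t,435,205,75,120,5),z(s,160,310,80,120,5)]);cv2.imwrite("pics/hs.png",b)
cv2.imwrite("pics/s_bin.png",z(s,325,170,110,115,5))
for u in [(253,234),(467,267),(160,204)]: print(onz(t,[u],0.1))
```

```text
[[0.53216266 0.12215063 0.1       ]]
[[ 0.45619713 -0.34702947  0.1       ]]
[[0.59995551 0.32716142 0.1       ]]
```

View pics/t_bin.png

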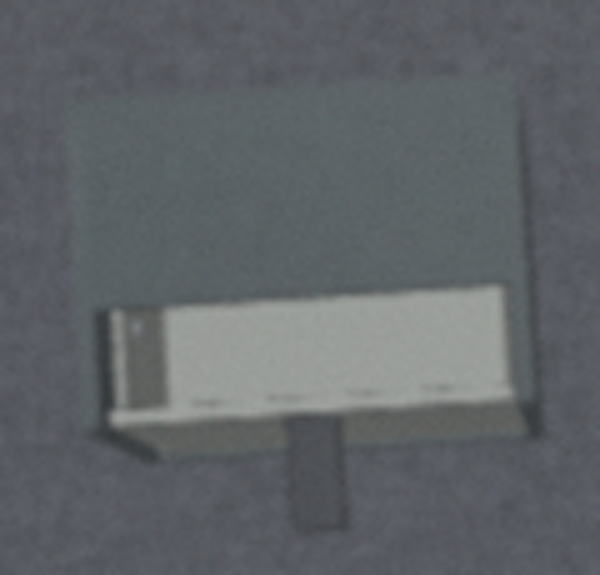

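View pics/hs.png

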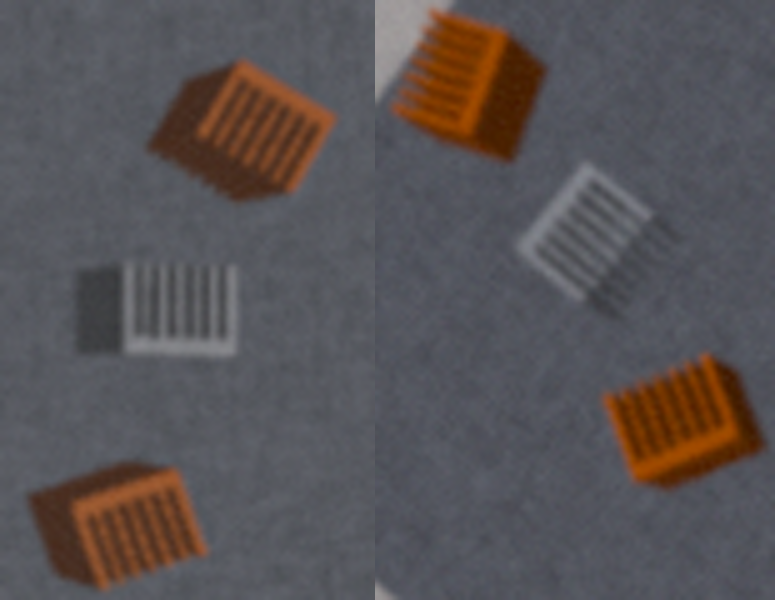

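View pics/s_bin.png

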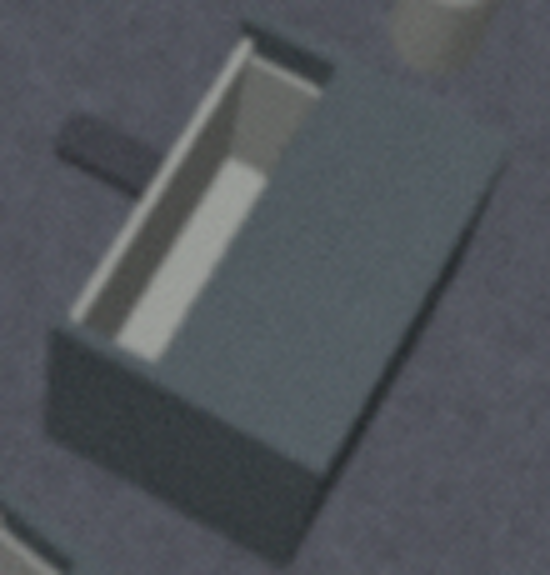

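Run:
```python
from h import *
t,_=load("top0.png"); s,_=load("scene0.png")
def T(pts,ox,oy): return (np.array(pts,float)+.5)/5-.5+[ox,oy]
def both(n,a,b):
    for x,y in zip(a,b):
        ra=ray(t,[x]);rb=ray(s,[y]);X=tri((ra[0],ra[1][0]),(rb[0],rb[1][0]))
        print(n,X.round(4),"px",(proj(t,X)-x).round(1),(proj(s,X)-y).round(1))
both("tabtip",T([(297,530),(348,528)],190,140),T([(75,115),(60,150)],325,170))
both("rim",T([(110,418),(512,397)],190,140),T([(247,42),(73,318)],325,170))
both("roofback",T([(68,98),(520,78)],190,140),T([(505,155),(325,470)],325,170))
both("hs",T([(126,263),(238,263),(237,355),(125,355)],435,205),T([(275,215),(205,300),(143,245),(213,166)],160,310))
```

```text
tabtip [0.5046 0.1264 0.14  ] px [[-0.3 -0.3]] [[-0.3  0.1]]
tabtip [0.5069 0.1066 0.1376] px [[-1.  -0.9]] [[-1.2  0.3]]
rim [0.552  0.2048 0.1419] px [[-0.1 -0.1]] [[-0.1  0. ]]
rim [0.5609 0.0364 0.1463] px [[-0.8 -0.8]] [[-1.   0.2]]
roofback [0.6863 0.2209 0.1497] px [[0.7 0.6]] [[ 0.8 -0.3]]
roofback [0.6946 0.0326 0.1619] px [[-1.1 -1.2]] [[-1.5  0.4]]
hs [ 0.4789 -0.336   0.0845] px [[-0.2 -0.2]] [[-0.3  0. ]]
hs [ 0.4782 -0.3838  0.0917] px [[-0.2 -0.2]] [[-0.3  0. ]]
hs [ 0.4385 -0.3819  0.089 ] px [[-0.7 -0.6]] [[-0.9  0.1]]
hs [ 0.439  -0.3356  0.0768] px [[-0.7 -0.6]] [[-0.9  0.1]]
```

```bash
cat >> h.py <<'E'
def goal(pos,yaw,tilt=0,s=None):
    """tool down, tool x at yaw, then leaned so the fingertips point ahead (tilt>0); prints rotvec, shift in tool axes"""
    s=s or get_state(); R0=R.from_quat(s["tcp_rot"])
    Rg=R.from_euler("z",yaw)*R.from_euler("y",-tilt)*R.from_euler("x",np.pi)
    rv=(R0.inv()*Rg).as_rotvec(); sh=R0.inv().apply(np.array(pos)-s["eef_pos"])
    print("turn",rv.round(4).tolist(),"shift",sh.round(4).tolist(),"dist",np.linalg.norm(sh).round(3)); return rv,sh
def st():
    s=get_state(); r=R.from_quat(s["tcp_rot"]).as_matrix()
    print("t",s["time"],"p",np.round(s["eef_pos"],4),"x",r[:,0].round(3),"z",r[:,2].round(3),"F",np.round(s["contact_force"],1),"open",round(s["opening"],3),"q",np.round(s["qpos"],2)); return s
E
python3 - <<'E'
from h import *
goal((0.46,-0.36,0.22),0)
E
```

```text
turn [-0.0019, -0.0, 0.3017] shift [0.3321, -0.194, 0.0107] dist 0.385
```

Emit:
arm_command --steps '[[[0, 0, 0.15], [0.055, -0.032, 0], 1], [[0, 0, 0.3], [0.11, -0.065, 0], 1], [[0, 0, 0.3], [0.16, -0.095, 0.01], 1], [[0, 0, 0.3], [0.215, -0.125, 0.01], 1], [[0, 0, 0.3], [0.27, -0.16, 0.01], 1], [[0, 0, 0.3], [0.332, -0.194, 0.01], 1], [[0, 0, 0.3], [0.332, -0.194, 0.01], 1], [[0, 0, 0.3], [0.332, -0.194, 0.01], 1], [[0, 0, 0.3], [0.332, -0.194, 0.01], 1]]'

```text
time: 1.27
eef_pos: [0.459, -0.3612, 0.2205]
tcp_rot: [1.0, 0.0, -0.0, -0.001]
contact_force: [-0.4, 1.3, 0.4]
opening: 1.002
```

Run:
```python
from h import *
st(); snap("wrist","w1.png")
```

```text
t 1.275 p [ 0.459  -0.3612  0.2205] x [ 1.     0.    -0.001] z [-0.001  0.002 -1.   ] F [-0.4  1.3  0.4] open 1.002 q [-0.84  0.1   1.81  0.    1.23  0.73]
```

View pics/w1.png

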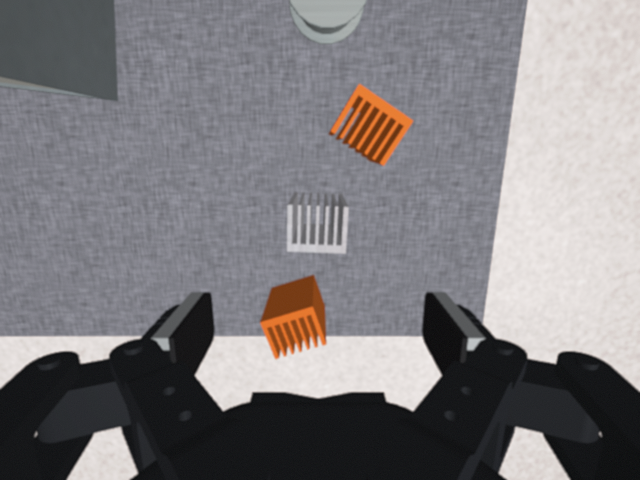

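Run:
```python
from h import *
c,s=load("w1.png"); t,_=load("top0.png")
px=[(288,205),(349,207),(347,253),(287,250)]
print(onz(c,px,0.08,s).round(4), onz(c,px,0.08,s).mean(0))
tp=(np.array([(126,263),(238,263),(237,355),(125,355)],float)+.5)/5-.5+[435,205]
for a,b in zip(px,tp):
    r=ray(c,[a],s);q=ray(t,[b]); print(tri((r[0],r[1][0]),(q[0],q[1][0])).round(4))
goal((0.505,0.10,0.24),0.05)
```

```text
[[ 0.4783 -0.3375  0.08  ]
 [ 0.4767 -0.3873  0.08  ]
 [ 0.4374 -0.3865  0.08  ]
 [ 0.4399 -0.3358  0.08  ]] [ 0.45807268 -0.36178242  0.08      ]
[ 0.4785 -0.3376  0.081 ]
[ 0.4778 -0.3866  0.0854]
[ 0.4372 -0.3866  0.0794]
[ 0.4383 -0.3362  0.0775]
turn [-0.0018, 0.0007, -0.0503] shift [0.0459, -0.4614, -0.0187] dist 0.464
```

The wrist view shows the grey sink at (317,225). Triangulated, its centre is (0.458, -0.362), its top is at about 0.081 m and its yaw is about 0. Next I go to the tab.

Emit:
arm_command --steps '[[[0, 0, 0], [0.005, -0.05, -0.01], 1], [[0, 0, -0.02], [0.01, -0.11, -0.02], 1], [[0, 0, -0.05], [0.02, -0.17, -0.02], 1], [[0, 0, -0.05], [0.03, -0.23, -0.02], 1], [[0, 0, -0.05], [0.04, -0.29, -0.02], 1], [[0, 0, -0.05], [0.046, -0.35, -0.02], 1], [[0, 0, -0.05], [0.046, -0.41, -0.02], 1], [[0, 0, -0.05], [0.046, -0.46, -0.02], 1], [[0, 0, -0.05], [0.046, -0.46, -0.02], 1], [[0, 0, -0.05], [0.046, -0.46, -0.02], 1]]'

```text
time: 2.58
eef_pos: [0.5053, 0.0975, 0.2413]
tcp_rot: [1.0, 0.024, -0.0, -0.001]
contact_force: [-0.4, -0.6, -0.4]
opening: 0.994
```

Run:
```python
from h import *
st(); snap("wrist","w2.png")
```

```text
t 2.575 p [0.5053 0.0975 0.2413] x [ 0.999  0.049 -0.001] z [-0.001  0.001 -1.   ] F [-0.4 -0.6 -0.4] open 0.994 q [-0.01 -0.08  1.95  0.    1.27  1.51]
```

View pics/w2.png

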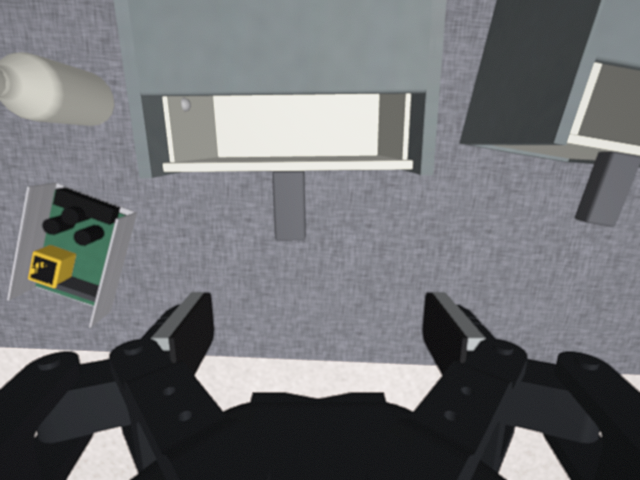

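Run:
```python
from h import *
c,s=load("w2.png"); t,_=load("top0.png")
T=lambda p:(np.array(p,float)+.5)/5-.5+[190,140]
px=[(275,240),(305,240),(162,167),(413,165)]; tp=T([(297,530),(348,528),(110,418),(512,397)])
print(onz(c,px[:2],.142,s).round(4),onz(c,px[2:],.142,s).round(4))
for a,b in zip(px,tp):
    r=ray(c,[a],s);q=ray(t,[b]); print(tri((r[0],r[1][0]),(q[0],q[1][0])).round(4))
print(onz(c,[(130,215),(92,325)],.039,s))
```

```text
[[0.5048 0.1273 0.142 ]
 [0.5059 0.1059 0.142 ]] [[0.5522 0.2045 0.142 ]
 [0.5619 0.0352 0.142 ]]
[0.5041 0.1268 0.1392]
[0.5048 0.1053 0.1374]
[0.5521 0.205  0.1408]
[0.561  0.0346 0.1382]
[[0.4946501  0.28447962 0.039     ]
 [0.36971821 0.33694167 0.039     ]]
```

Run:
```python
from h import *
goal((0.519,0.117,0.118),0.057)
```

```text
turn [-0.0013, 0.0007, -0.0094] shift [0.0147, -0.019, 0.1233] dist 0.126
```

Emit:
arm_command --steps '[[[0, 0, -0.01], [0.015, -0.019, 0.02], 1], [[0, 0, -0.01], [0.015, -0.019, 0.06], 1], [[0, 0, -0.01], [0.015, -0.019, 0.1], 1], [[0, 0, -0.01], [0.015, -0.019, 0.123], 1], [[0, 0, -0.01], [0.015, -0.019, 0.123], 1], [[0, 0, -0.01], [0.015, -0.019, 0.123], -1], [[0, 0, -0.01], [0.015, -0.019, 0.123], -1], [[0, 0, -0.01], [0.015, -0.019, 0.123], -1], [[0, 0, -0.01], [0.015, -0.019, 0.123], -1], [[0, 0, -0.01], [0.015, -0.019, 0.123], -1], [[0, 0, -0.01], [0.015, -0.019, 0.123], -1], [[0, 0, -0.01], [0.015, -0.019, 0.123], -1]]' --force 30

```text
time: 4.12
eef_pos: [0.5198, 0.1187, 0.1196]
tcp_rot: [1.0, 0.029, 0.001, -0.002]
contact_force: [-0.8, 4.8, 3.0]
opening: 0.25
```

Run:
```python
from h import *
s=st()
c,_=snap("wrist","w3.png")
# arc
R0=R.from_quat(s["tcp_rot"]); ph=0.057; piv=np.array([0.567,0.120,0.018]); ex=np.array([np.cos(ph),np.sin(ph),0])
g=lambda th:piv+ex*(-.048*np.cos(th)-.117*np.sin(th))+np.array([0,0,.117*np.cos(th)-.048*np.sin(th)])
for th in [.03,.06,.1,.15,.22,.3,.38,.46,.54,.62,.7,.75,.78]: print(th,R0.inv().apply(g(th)-g(0)).round(4))
```

```text
t 4.125 p [0.5198 0.1187 0.1196] x [0.998 0.057 0.001] z [ 0.001  0.005 -1.   ] F [-0.8  4.8  3. ] open 0.25 q [0.03 0.1  2.01 0.01 1.03 1.54]
0.03 [-0.0035  0.      0.0015]
0.06 [-0.0069  0.      0.0031]
0.1 [-0.0114  0.      0.0054]
0.15 [-0.017   0.      0.0085]
0.22 [-0.0244  0.      0.0133]
0.3 [-0.0325  0.0001  0.0194]
0.38 [-0.04    0.0001  0.0261]
0.46 [-0.047   0.0001  0.0334]
0.54 [-0.0534  0.0002  0.0413]
0.62 [-0.0591  0.0002  0.0496]
0.7 [-0.0642  0.0002  0.0584]
0.75 [-0.0669  0.0003  0.064 ]
0.78 [-0.0685  0.0003  0.0675]
```

View pics/w3.png

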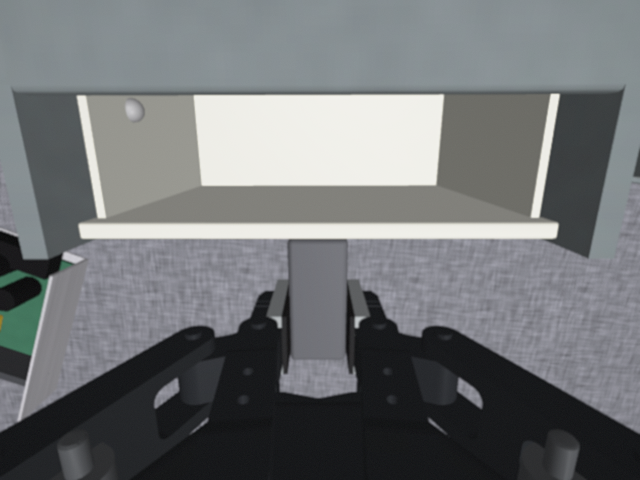

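The tab is held between the pads at (318,300). I'll pull it along the arc.

Emit:
arm_command --steps '[[[0, 0, 0], [-0.0035, 0, 0.0015], -1], [[0, 0, 0], [-0.007, 0, 0.003], -1], [[0, 0, 0], [-0.0114, 0, 0.0054], -1], [[0, 0, 0], [-0.017, 0, 0.0085], -1], [[0, 0, 0], [-0.0244, 0, 0.0133], -1], [[0, 0, 0], [-0.0325, 0, 0.0194], -1], [[0, 0, 0], [-0.04, 0, 0.026], -1], [[0, 0, 0], [-0.047, 0, 0.0334], -1]]'

```text
time: 5.18
eef_pos: [0.4738, 0.1161, 0.0883]
tcp_rot: [1.0, 0.029, 0.002, -0.002]
contact_force: [-3.3, 0.0, 9.6]
opening: 0.252
```

Run:
```python
from h import *
s=st()
c,_=snap("wrist","w4.png")
```

```text
t 5.175 p [0.4738 0.1161 0.0883] x [0.998 0.058 0.004] z [ 0.004  0.004 -1.   ] F [-3.3  0.   9.6] open 0.252 q [0.03 0.04 2.14 0.   0.96 1.54]
```

View pics/w4.png

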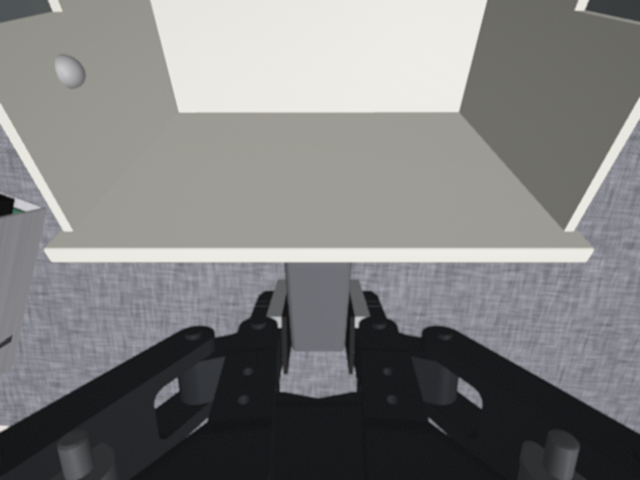

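Emit:
arm_command --steps '[[[0, 0, 0], [-0.007, 0, 0.0095], -1], [[0, 0, 0], [-0.013, 0, 0.018], -1], [[0, 0, 0], [-0.018, 0, 0.027], -1], [[0, 0, 0], [-0.021, 0, 0.033], -1], [[0, 0, 0], [-0.021, 0, 0.033], -1]]'

```text
time: 5.85
eef_pos: [0.4507, 0.1147, 0.0539]
tcp_rot: [1.0, 0.03, 0.0, -0.001]
contact_force: [-3.6, 0.5, 5.0]
opening: 0.248
```

Run:
```python
from h import *
s=st()
c,_=snap("wrist","w5.png");snap("top","t5.png")
```

```text
t 5.85 p [0.4507 0.1147 0.0539] x [0.998 0.06  0.   ] z [ 0.     0.003 -1.   ] F [-3.6  0.5  5. ] open 0.248 q [0.03 0.06 2.2  0.   0.88 1.54]
```

View pics/w5.png

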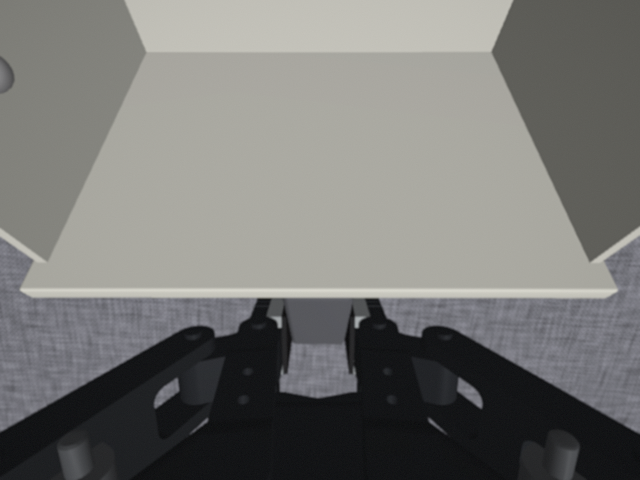

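Emit:
arm_command --steps '[[[0, 0, 0], [0, 0, 0], 0.4], [[0, 0, 0], [0, 0, 0], 0.4], [[0, 0, 0], [0, 0, 0], 0.4], [[0, 0, 0], [0, 0, 0], 0.4], [[0, 0, 0], [0, 0, -0.03], 0.6], [[0, 0, 0], [0, 0, -0.08], 0.6], [[0, 0, 0], [0, 0, -0.13], 0.8], [[0, 0, 0], [0, 0, -0.18], 1], [[0, 0, 0], [0, 0, -0.18], 1]]'

```text
time: 7.08
eef_pos: [0.4536, 0.1143, 0.2394]
tcp_rot: [1.0, 0.03, 0.005, -0.001]
contact_force: [-0.8, 0.2, -1.0]
opening: 0.995
```

Run:
```python
from h import *
s=st()
c,s=snap("wrist","w6.png");snap("top","t6.png")
goal((0.50,-0.20,0.24),0.03)
goal((0.458,-0.362,0.20),0.015)
```

```text
t 7.075 p [0.4536 0.1143 0.2394] x [0.998 0.059 0.011] z [ 0.01   0.003 -1.   ] F [-0.8  0.2 -1. ] open 0.995 q [ 0.03 -0.2   2.06  0.    1.27  1.54]
turn [-0.0028, -0.0007, 0.0295] shift [0.0304, 0.3165, -0.0067] dist 0.318
turn [-0.0028, -0.0007, 0.0445] shift [-0.0212, 0.4759, 0.0328] dist 0.477
```

View pics/w6.png

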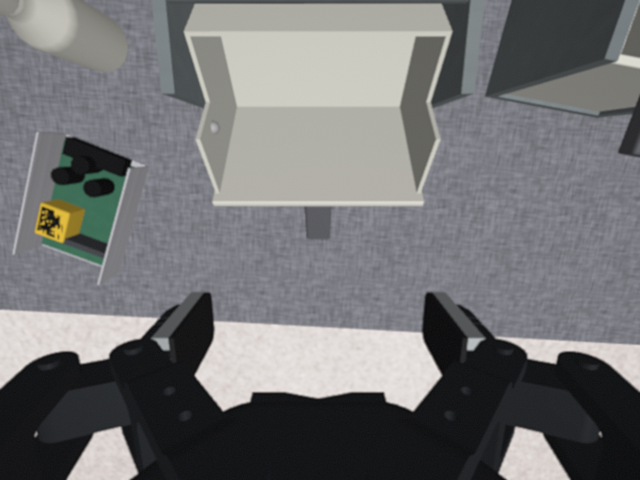

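View pics/t6.png

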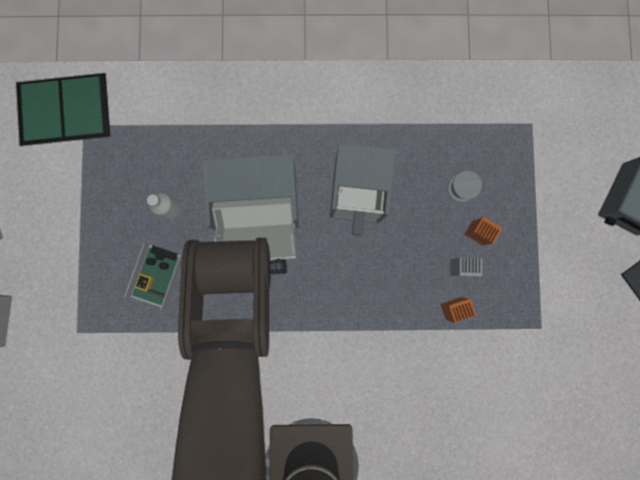

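Run:
```python
from h import *
c,s=load("w6.png")
piv=np.array([0.567,0.120,0.018]);ph=.057;ex=np.array([np.cos(ph),np.sin(ph),0]);ey=np.array([-np.sin(ph),np.cos(ph),0])
def b(x,y,z,th): return piv+ex*(x*np.cos(th)-z*np.sin(th))+ey*y+np.array([0,0,x*np.sin(th)+z*np.cos(th)])
for th in(.65,.75): print(th,proj(c,[b(-12,0,124,th) if 0 else b(-.012,.085,.124,th),b(-.012,-.085,.124,th),b(-.006,.08,.004,th),b(-.006,-.08,.004,th)],s).round(0).tolist())
print(onz(c,[(237,106),(401,106)],.018,s))
```

```text
0.65 [[209.0, 196.0], [427.0, 197.0], [237.0, 105.0], [400.0, 105.0]]
0.75 [[213.0, 206.0], [423.0, 206.0], [237.0, 105.0], [400.0, 105.0]]
[[0.55422782 0.19925527 0.018     ]
 [0.5638322  0.0391415  0.018     ]]
```

Emit:
arm_command --steps '[[[0, 0, 0], [0, 0.06, 0], 1], [[0, 0, 0], [0, 0.12, 0], 1], [[0, 0, 0.02], [0, 0.18, 0], 1], [[0, 0, 0.04], [0, 0.24, 0], 1], [[0, 0, 0.044], [0, 0.3, 0], 1], [[0, 0, 0.044], [-0.01, 0.36, 0], 1], [[0, 0, 0.044], [-0.02, 0.42, 0.01], 1], [[0, 0, 0.044], [-0.021, 0.476, 0.03], 1], [[0, 0, 0.044], [-0.021, 0.476, 0.033], 1], [[0, 0, 0.044], [-0.021, 0.476, 0.06], 1], [[0, 0, 0.044], [-0.021, 0.476, 0.06], 1], [[0, 0, 0.044], [-0.021, 0.476, 0.06], 1]]'

```text
time: 8.68
eef_pos: [0.4583, -0.3612, 0.1729]
tcp_rot: [1.0, 0.008, 0.0, -0.002]
contact_force: [-0.3, 0.6, 0.7]
opening: 0.997
```

Run:
```python
from h import *
s=st(); snap("wrist","w7.png"); goal((0.458,-0.362,0.045),0.015)
```

```text
t 8.675 p [ 0.4583 -0.3612  0.1729] x [1.    0.016 0.   ] z [ 0.     0.003 -1.   ] F [-0.3  0.6  0.7] open 0.997 q [-0.84  0.14  1.86  0.    1.14  0.71]
turn [-0.0021, -0.0012, 0.0014] shift [-0.0008, 0.0007, 0.1286] dist 0.129
```

View pics/w7.png

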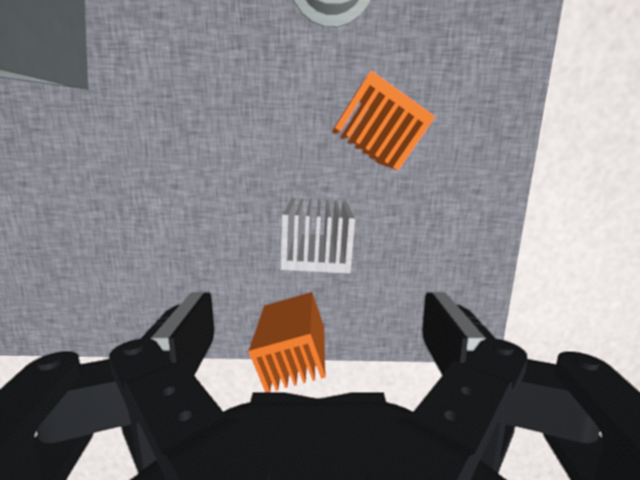

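Emit:
arm_command --steps '[[[0, 0, 0.02], [0, 0.001, 0.04], 1], [[0, 0, 0.02], [0, 0.001, 0.08], 1], [[0, 0, 0.02], [0, 0.001, 0.115], 1], [[0, 0, 0.02], [0, 0.001, 0.128], 1], [[0, 0, 0.02], [0, 0.001, 0.128], 1], [[0, 0, 0.02], [0, 0.001, 0.128], -1], [[0, 0, 0.02], [0, 0.001, 0.128], -1], [[0, 0, 0.02], [0, 0.001, 0.128], -1], [[0, 0, 0.02], [0, 0.001, 0.128], -1], [[0, 0, 0.02], [0, 0.001, 0.128], -1], [[0, 0, 0.02], [0, 0.001, 0.128], -1]]' --force 50

```text
time: 10.1
eef_pos: [0.4597, -0.3627, 0.0477]
tcp_rot: [1.0, -0.002, 0.001, -0.001]
contact_force: [0.2, 2.9, 5.5]
opening: 0.581
```

Run:
```python
from h import *
s=st(); snap("wrist","w8.png")
```

```text
t 10.1 p [ 0.4597 -0.3627  0.0477] x [ 1.    -0.004  0.003] z [ 0.003  0.001 -1.   ] F [0.2 2.9 5.5] open 0.581 q [-0.84  0.31  1.92  0.    0.91  0.73]
```

View pics/w8.png

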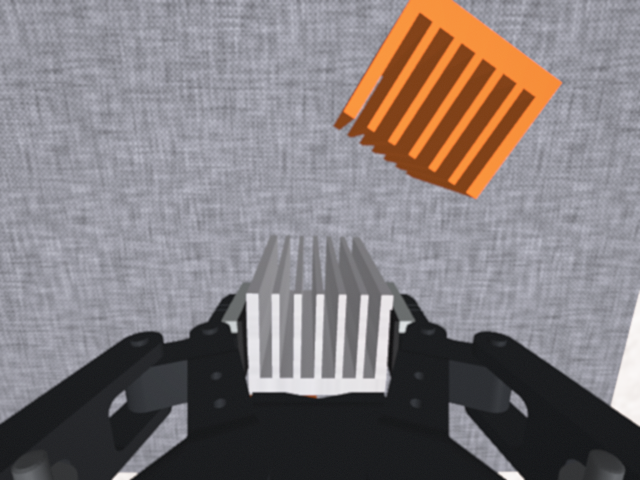

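Emit:
arm_command --steps '[[[0, 0, 0], [0, 0, -0.03], -1], [[0, 0, 0], [0, 0, -0.08], -1], [[0, 0, 0], [0, 0, -0.14], -1], [[0, 0, 0], [0, 0, -0.2], -1], [[0, 0, 0], [0.01, -0.05, -0.22], -1], [[0, 0, 0], [0.02, -0.11, -0.22], -1], [[0, 0, -0.02], [0.03, -0.17, -0.22], -1], [[0, 0, -0.04], [0.04, -0.23, -0.22], -1], [[0, 0, -0.06], [0.05, -0.29, -0.22], -1], [[0, 0, -0.06], [0.06, -0.35, -0.22], -1], [[0, 0, -0.06], [0.07, -0.41, -0.22], -1], [[0, 0, -0.06], [0.08, -0.46, -0.22], -1]]'

```text
time: 11.65
eef_pos: [0.5404, 0.0989, 0.2683]
tcp_rot: [1.0, 0.029, 0.002, -0.0]
contact_force: [1.4, -0.3, -2.0]
opening: 0.581
```

Run:
```python
from h import *
s=st(); 
goal((0.549,0.119,0.24),0.057,0.5)
```

```text
t 11.65 p [0.5404 0.0989 0.2683] x [0.998 0.057 0.003] z [ 0.003  0.001 -1.   ] F [ 1.4 -0.3 -2. ] open 0.581 q [-0.   -0.02  1.85  0.    1.31  1.51]
turn [-0.0007, 0.4967, 0.0002] shift [0.0096, -0.0195, 0.0284] dist 0.036
```

Emit:
arm_command --steps '[[[0, 0.1, 0], [0.005, -0.01, 0], -1], [[0, 0.2, 0], [0.01, -0.0195, 0], -1], [[0, 0.3, 0], [0.01, -0.0195, 0], -1], [[0, 0.4, 0], [0.01, -0.0195, 0.01], -1], [[0, 0.5, 0], [0.01, -0.0195, 0.02], -1], [[0, 0.5, 0], [0.01, -0.0195, 0.028], -1], [[0, 0.5, 0], [0.01, -0.0195, 0.028], -1]]'

```text
time: 12.52
eef_pos: [0.5491, 0.1189, 0.2396]
tcp_rot: [0.968, 0.028, 0.248, -0.007]
contact_force: [-0.2, 0.3, -3.1]
opening: 0.579
```

Run:
```python
from h import *
s=st(); snap("wrist","w9.png")
goal((0.549,0.119,0.083),0.057,0.5)
```

```text
t 12.525 p [0.5491 0.1189 0.2396] x [0.876 0.05  0.48 ] z [ 0.479  0.028 -0.877] F [-0.2  0.3 -3.1] open 0.579 q [ 0.03 -0.23  2.14  0.02  0.72  1.53]
turn [-0.0006, -0.0027, -0.0001] shift [-0.0767, -0.0001, 0.1378] dist 0.158
```

View pics/w9.png

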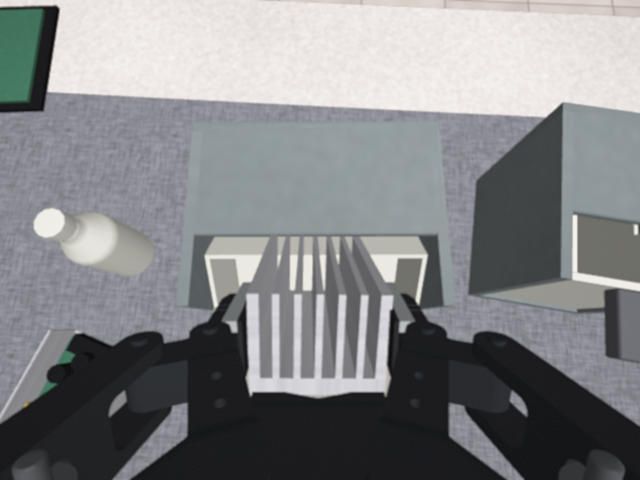

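Emit:
arm_command --steps '[[[0, 0, 0], [-0.015, 0, 0.028], -1], [[0, 0, 0], [-0.031, 0, 0.055], -1], [[0, 0, 0], [-0.046, 0, 0.083], -1], [[0, 0, 0], [-0.058, 0, 0.104], -1], [[0, 0, 0], [-0.062, 0, 0.111], -1], [[0, 0, 0], [-0.062, 0, 0.111], -1]]'

```text
time: 13.32
eef_pos: [0.5498, 0.1189, 0.114]
tcp_rot: [0.968, 0.028, 0.249, -0.007]
contact_force: [-0.3, 0.0, -2.0]
opening: 0.575
```

Run:
```python
from h import *
s=st(); snap("wrist","w10.png"); snap("scene","s10.png")
goal((0.549,0.119,0.083),0.057,0.5)
c,_=load("s10.png"); cv2.imwrite("pics/s10z.png",cv2.resize(c["frame"][120:320,240:480,::-1],None,fx=3,fy=3,interpolation=cv2.INTER_CUBIC))
```

```text
t 13.325 p [0.5498 0.1189 0.114 ] x [0.875 0.05  0.482] z [ 0.481  0.028 -0.876] F [-0.3  0.  -2. ] open 0.575 q [ 0.03 -0.05  2.24  0.04  0.45  1.51]
turn [-0.0005, -0.0056, -0.0001] shift [-0.0169, -0.0001, 0.0276] dist 0.032
```

View pics/w10.png

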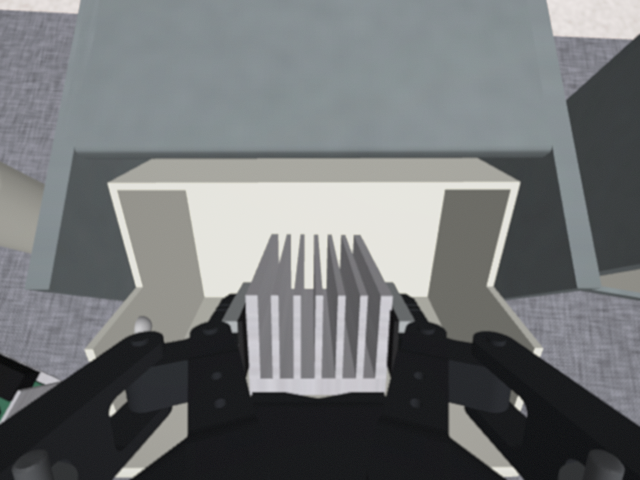

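View pics/s10z.png

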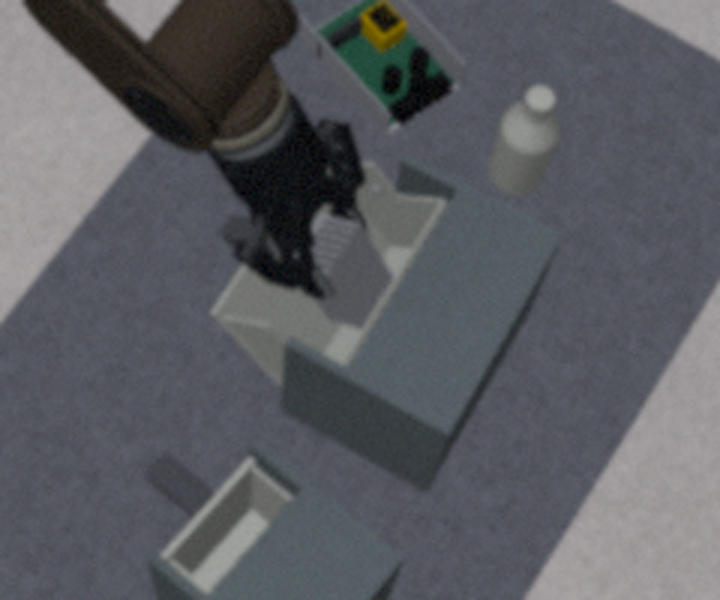

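The sink is centred inside the bin's mouth and clear of the walls. I'll lower it the rest of the way slowly.

Emit:
arm_command --steps '[[[0, 0, 0], [-0.004, 0, 0.007], -1], [[0, 0, 0], [-0.008, 0, 0.014], -1], [[0, 0, 0], [-0.012, 0, 0.02], -1], [[0, 0, 0], [-0.016, 0, 0.026], -1], [[0, 0, 0], [-0.016, 0, 0.026], -1]]'

```text
time: 14.05
eef_pos: [0.5482, 0.1189, 0.0836]
tcp_rot: [0.968, 0.028, 0.249, -0.007]
contact_force: [0.4, 0.3, -1.7]
opening: 0.583
```

Run:
```python
from h import *
s=st(); snap("wrist","w11.png")
```

```text
t 14.05 p [0.5482 0.1189 0.0836] x [0.875 0.05  0.482] z [ 0.481  0.028 -0.876] F [ 0.4  0.3 -1.7] open 0.583 q [0.03 0.01 2.26 0.04 0.38 1.5 ]
```

View pics/w11.png

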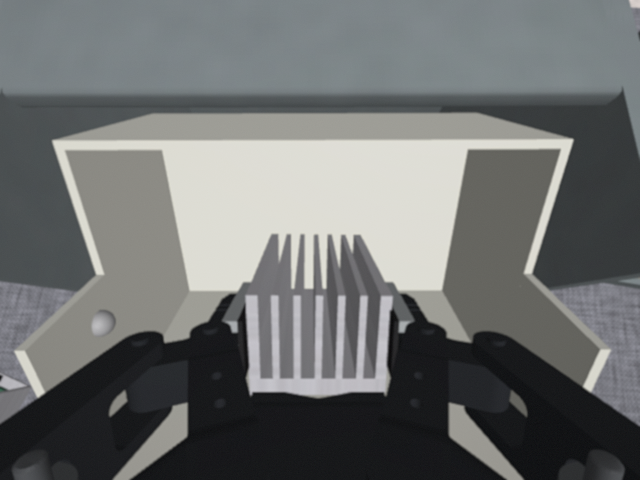

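Emit:
arm_command --steps '[[[0, 0, 0], [-0.001, 0, 0.002], -1], [[0, 0, 0], [-0.002, 0, 0.0035], -1], [[0, 0, 0], [-0.003, 0, 0.005], -1]]'

```text
time: 14.48
eef_pos: [0.5485, 0.1189, 0.0785]
tcp_rot: [0.968, 0.028, 0.25, -0.007]
contact_force: [-0.3, 0.8, -2.3]
opening: 0.575
```

Run:
```python
from h import *
s=st()
```

```text
t 14.475 p [0.5485 0.1189 0.0785] x [0.874 0.05  0.484] z [ 0.483  0.028 -0.875] F [-0.3  0.8 -2.3] open 0.575 q [0.03 0.02 2.26 0.04 0.36 1.5 ]
```

Emit:
arm_command --steps '[[[0, 0, 0], [-0.001, 0, 0.002], -1], [[0, 0, 0], [-0.002, 0, 0.0035], -1], [[0, 0, 0], [-0.003, 0, 0.005], -1]]'

```text
time: 14.85
eef_pos: [0.55, 0.1189, 0.0744]
tcp_rot: [0.967, 0.028, 0.252, -0.007]
contact_force: [-1.7, 0.1, 7.7]
opening: 0.581
```

Run:
```python
from h import *
s=st()
```

```text
t 14.85 p [0.55   0.1189 0.0744] x [0.872 0.05  0.488] z [ 0.487  0.028 -0.873] F [-1.7  0.1  7.7] open 0.581 q [0.03 0.03 2.26 0.05 0.35 1.5 ]
```

Emit:
arm_command --steps '[[[0, 0, 0], [0.001, 0, -0.002], 0.7], [[0, 0, 0], [0.001, 0, -0.002], 0.75], [[0, 0, 0], [0.001, 0, -0.002], 0.85], [[0, 0, 0], [0.001, 0, -0.002], 0.85], [[0, 0, 0], [0.001, 0, -0.002], 0.85]]'

```text
time: 15.48
eef_pos: [0.5498, 0.1189, 0.0764]
tcp_rot: [0.967, 0.028, 0.252, -0.007]
contact_force: [-0.4, -0.8, -0.0]
opening: 0.927
```

Run:
```python
from h import *
s=st(); snap("wrist","w12.png")
```

```text
t 15.475 p [0.5498 0.1189 0.0764] x [0.872 0.05  0.487] z [ 0.487  0.028 -0.873] F [-0.4 -0.8 -0. ] open 0.927 q [0.03 0.02 2.26 0.05 0.35 1.5 ]
```

View pics/w12.png

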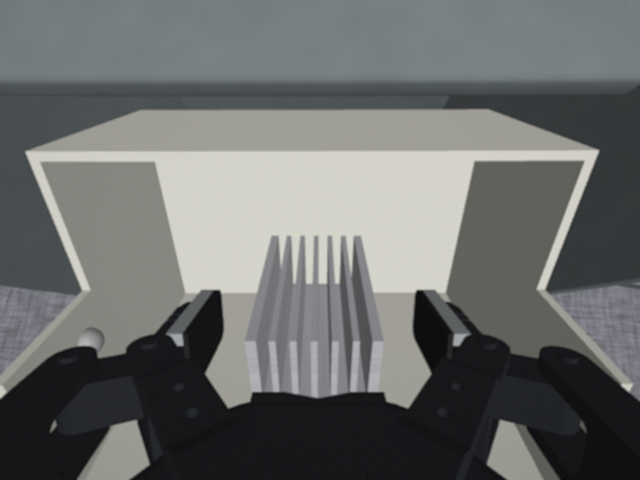

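The sink is let go, and leans on the bin's front wall between the open fingers. I'll retreat upward.

Emit:
arm_command --steps '[[[0, 0, 0], [0.008, 0, -0.015], 0.85], [[0, 0, 0], [0.02, 0, -0.035], 0.85], [[0, 0, 0], [0.04, 0, -0.07], 0.85], [[0, 0, 0], [0.06, 0, -0.107], 0.85], [[0, 0, 0], [0.083, 0, -0.148], 0.85], [[0, -0.1, 0], [0.083, 0, -0.148], 0.85], [[0, -0.2, 0], [0.083, 0, -0.148], 0.85], [[0, -0.3, 0], [0.083, 0, -0.148], 0.85], [[0, -0.4, 0], [0.083, 0, -0.148], 0.85], [[0, -0.5, 0], [0.083, 0, -0.148], 0.85], [[0, -0.5, 0], [0.083, 0, -0.148], 0.85]]'

```text
time: 16.9
eef_pos: [0.5511, 0.1188, 0.2458]
tcp_rot: [1.0, 0.029, 0.005, -0.0]
contact_force: [0.0, 0.0, 0.5]
opening: 0.92
```

Run:
```python
from h import *
s=st(); snap("wrist","w13.png"); goal((.4515,.1135,.23),.057); goal((.4515,.1135,.056),.057)
```

```text
t 16.9 p [0.5511 0.1188 0.2458] x [0.998 0.057 0.01 ] z [ 0.01   0.001 -1.   ] F [0.  0.  0.5] open 0.92 q [0.03 0.03 1.84 0.   1.26 1.55]
turn [-0.0002, -0.0097, 0.0003] shift [-0.0992, -0.0003, 0.0147] dist 0.1
turn [-0.0002, -0.0097, 0.0003] shift [-0.1009, -0.0003, 0.1887] dist 0.214
```

View pics/w13.png

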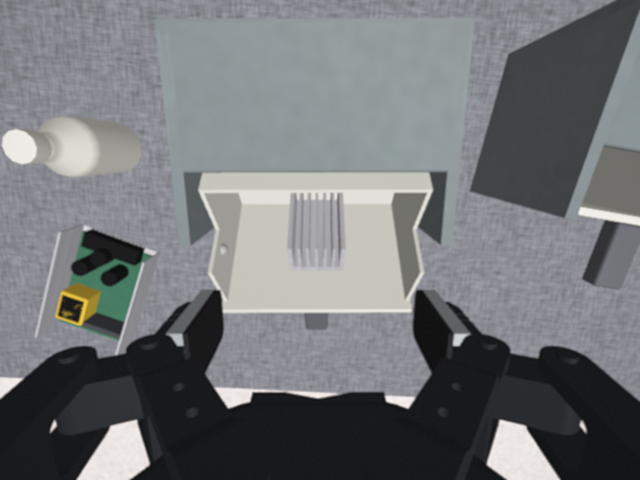

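Emit:
arm_command --steps '[[[0, -0.01, 0], [-0.05, 0, 0.005], 0.7], [[0, -0.01, 0], [-0.1, 0, 0.015], 0.7], [[0, -0.01, 0], [-0.1, 0, 0.02], 0.7], [[0, -0.01, 0], [-0.1, 0, 0.06], 0.7], [[0, -0.01, 0], [-0.1, 0, 0.11], 0.7], [[0, -0.01, 0], [-0.1, 0, 0.16], 0.7], [[0, -0.01, 0], [-0.101, 0, 0.188], 0.7], [[0, -0.01, 0], [-0.101, 0, 0.188], 0.7], [[0, -0.01, 0], [-0.101, 0, 0.188], -1], [[0, -0.01, 0], [-0.101, 0, 0.188], -1], [[0, -0.01, 0], [-0.101, 0, 0.188], -1], [[0, -0.01, 0], [-0.101, 0, 0.188], -1]]' --force 40

```text
time: 18.45
eef_pos: [0.4527, 0.1147, 0.0585]
tcp_rot: [1.0, 0.028, 0.002, -0.002]
contact_force: [-1.5, 7.0, 3.9]
opening: 0.252
```

Run:
```python
from h import *
s=st(); snap("wrist","w14.png")
R0=R.from_quat(s["tcp_rot"]); ph=0.057; ex=np.array([np.cos(ph),np.sin(ph),0])
g=lambda th:ex*(-.048*np.cos(th)-.117*np.sin(th))+np.array([0,0,.117*np.cos(th)-.048*np.sin(th)])
for th in [.7,.62,.54,.46,.38,.3,.22,.16,.12,.08,.04,0]: print(th,R0.inv().apply(g(th)-g(.75)).round(4))
```

```text
t 18.45 p [0.4527 0.1147 0.0585] x [0.998 0.057 0.003] z [ 0.003  0.003 -1.   ] F [-1.5  7.   3.9] open 0.252 q [0.03 0.05 2.2  0.   0.89 1.54]
0.7 [ 0.0028 -0.     -0.0057]
0.62 [ 0.0079 -0.     -0.0144]
0.54 [ 0.0136 -0.0001 -0.0227]
0.46 [ 0.02   -0.0001 -0.0306]
0.38 [ 0.027  -0.0001 -0.0379]
0.3 [ 0.0346 -0.0001 -0.0446]
0.22 [ 0.0427 -0.0002 -0.0507]
0.16 [ 0.049  -0.0002 -0.0548]
0.12 [ 0.0534 -0.0002 -0.0574]
0.08 [ 0.0579 -0.0002 -0.0597]
0.04 [ 0.0624 -0.0002 -0.0619]
0 [ 0.0671 -0.0002 -0.0639]
```

View pics/w14.png

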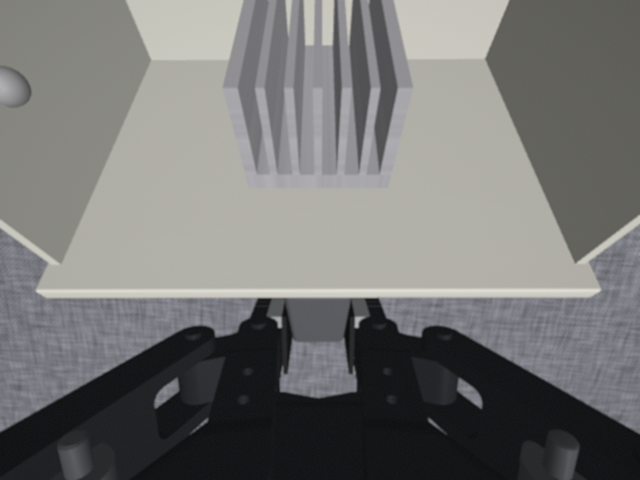

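The tab is pinched again, and the sink stands squarely against the front wall at (318,120). I'll swing the bin back.

Emit:
arm_command --steps '[[[0, 0, 0], [0.003, 0, -0.006], -1], [[0, 0, 0], [0.008, 0, -0.0145], -1], [[0, 0, 0], [0.0136, 0, -0.0227], -1], [[0, 0, 0], [0.02, 0, -0.0306], -1], [[0, 0, 0], [0.027, 0, -0.038], -1], [[0, 0, 0], [0.0346, 0, -0.0446], -1], [[0, 0, 0], [0.039, 0, -0.048], -1], [[0, 0, 0], [0.0427, 0, -0.0507], -1], [[0, 0, 0], [0.046, 0, -0.053], -1], [[0, 0, 0], [0.049, 0, -0.055], -1], [[0, 0, 0], [0.049, 0, -0.055], -1]]' --force 60

```text
time: 19.88
eef_pos: [0.5003, 0.1176, 0.1119]
tcp_rot: [1.0, 0.028, 0.0, -0.002]
contact_force: [5.3, 3.0, -15.2]
opening: 0.241
```

Run:
```python
from h import *
s=st(); snap("wrist","w15.png"); print(s["eef_pos"]-[0.4527,0.1147,0.0585])
goal((.5205,.1187,.121),.057)
```

```text
t 19.875 p [0.5003 0.1176 0.1119] x [0.998 0.056 0.   ] z [ 0.     0.004 -1.   ] F [  5.3   3.  -15.2] open 0.241 q [0.03 0.07 2.06 0.   1.01 1.54]
[0.04755544 0.00287986 0.05336928]
turn [-0.004, -0.0005, -0.0006] shift [0.0203, -0.0, -0.0091] dist 0.022
```

View pics/w15.png

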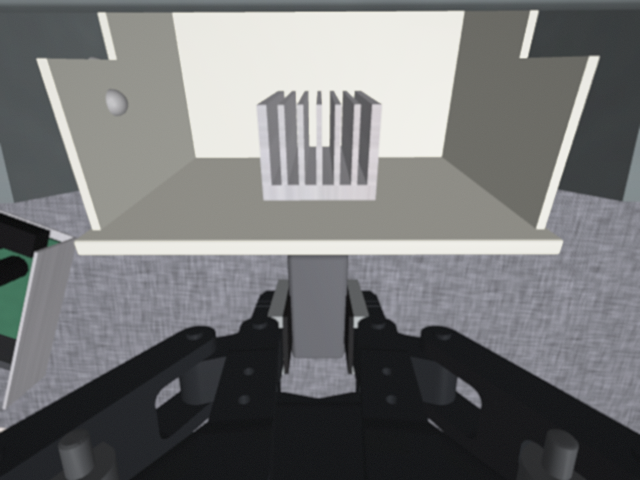

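Emit:
arm_command --steps '[[[0, 0, 0], [0.005, 0, -0.0015], -1], [[0, 0, 0], [0.009, 0, -0.0035], -1], [[0, 0, 0], [0.013, 0, -0.005], -1], [[0, 0, 0], [0.017, 0, -0.0065], -1], [[0, 0, 0], [0.0205, 0, -0.0075], -1], [[0, 0, 0], [0.022, 0, -0.008], -1], [[0, 0, 0], [0.022, 0, -0.008], -1]]'

```text
time: 20.8
eef_pos: [0.5238, 0.1189, 0.1216]
tcp_rot: [1.0, 0.028, 0.002, -0.002]
contact_force: [-1.1, 3.3, -1.9]
opening: 0.239
```

Run:
```python
from h import *
s=st(); snap("wrist","w16.png")
```

```text
t 20.8 p [0.5238 0.1189 0.1216] x [0.998 0.056 0.004] z [ 0.004  0.004 -1.   ] F [-1.1  3.3 -1.9] open 0.239 q [0.03 0.1  2.01 0.   1.03 1.54]
```

View pics/w16.png

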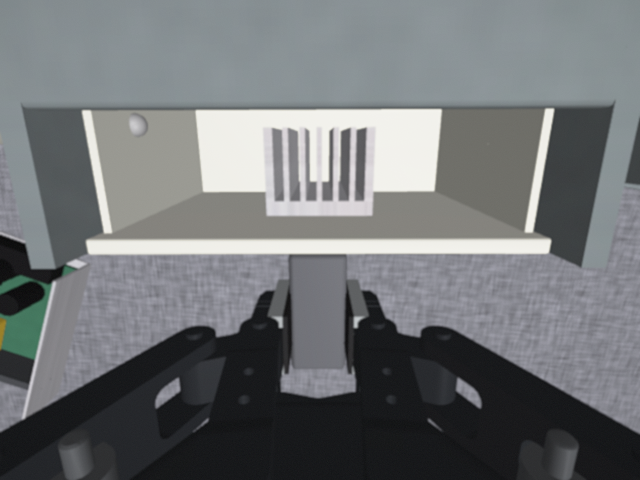

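```bash
cat >> h.py <<'E'
def tiltcheck(fn,ys=(.085,-.085)):
    c,s=load(fn); piv=np.array([0.567,0.120,0.018]);ph=.057;ex=np.array([np.cos(ph),np.sin(ph),0]);ey=np.array([-np.sin(ph),np.cos(ph),0])
    b=lambda x,y,z,th: piv+ex*(x*np.cos(th)-z*np.sin(th))+ey*y+np.array([0,0,x*np.sin(th)+z*np.cos(th)])
    for th in(0,.03,.07,.13): print(th,"outer rim",proj(c,[b(-.012,y,.124,th) for y in ys],s).round(1).tolist(),"tab tip",proj(c,[b(-.062,0,.124,th)],s).round(1).tolist())
E
python3 - <<'E'
from h import *
tiltcheck("w3.png");print();tiltcheck("w16.png")
E
```

```text
0 outer rim [[78.2, 237.1], [560.8, 238.2]] tab tip [[318.5, 361.5]]
0.03 outer rim [[80.8, 246.9], [558.1, 248.0]] tab tip [[318.5, 366.8]]
0.07 outer rim [[84.5, 259.4], [554.3, 260.6]] tab tip [[318.5, 373.0]]
0.13 outer rim [[90.5, 276.8], [548.3, 278.1]] tab tip [[318.5, 380.7]]

0 outer rim [[84.0, 246.5], [554.8, 247.1]] tab tip [[318.6, 367.3]]
0.03 outer rim [[86.5, 255.9], [552.3, 256.6]] tab tip [[318.6, 372.3]]
0.07 outer rim [[90.0, 268.0], [548.7, 268.7]] tab tip [[318.6, 378.3]]
0.13 outer rim [[95.7, 284.9], [543.0, 285.6]] tab tip [[318.6, 385.7]]
```

The rim at row 253 corresponds to about 0.02 rad, past the catch but not clearly at zero. I'll push a little more and then release.

Emit:
arm_command --steps '[[[0, 0, 0], [0.003, 0, 0], -1], [[0, 0, 0], [0.005, 0, 0], -1], [[0, 0, 0], [0.006, 0, 0], -1], [[0, 0, 0], [0.006, 0, 0], -1]]'

```text
time: 21.35
eef_pos: [0.5266, 0.1192, 0.1224]
tcp_rot: [1.0, 0.029, -0.003, -0.002]
contact_force: [-16.0, 0.0, 10.7]
opening: 0.243
```

Run:
```python
from h import *
s=st(); snap("wrist","w17.png"); tiltcheck("w17.png")
c,_=load("w17.png"); f=c["frame"].astype(int)
for x in(150,200,450,500): print(x,f[225:275:1,x,0].tolist())
```

```text
t 21.35 p [0.5266 0.1192 0.1224] x [ 0.998  0.058 -0.006] z [-0.007  0.003 -1.   ] F [-16.    0.   10.7] open 0.243 q [0.03 0.11 1.99 0.   1.04 1.54]
0 outer rim [[86.6, 253.7], [552.7, 254.8]] tab tip [[318.8, 372.1]]
0.03 outer rim [[89.1, 262.9], [550.1, 264.1]] tab tip [[318.8, 376.9]]
0.07 outer rim [[92.6, 274.6], [546.5, 275.9]] tab tip [[318.8, 382.5]]
0.13 outer rim [[98.2, 291.1], [540.7, 292.4]] tab tip [[318.8, 389.5]]
150 [133, 132, 133, 132, 131, 132, 131, 131, 132, 132, 132, 131, 132, 137, 158, 193, 223, 234, 238, 238, 239, 238, 239, 238, 239, 239, 239, 240, 234, 203, 154, 135, 134, 134, 132, 131, 129, 129, 127, 128, 129, 132, 136, 141, 142, 141, 143, 143, 143, 139]
200 [133, 132, 133, 133, 132, 132, 133, 132, 133, 134, 133, 133, 131, 137, 161, 196, 224, 235, 239, 240, 240, 240, 240, 240, 240, 240, 240, 240, 234, 201, 150, 140, 147, 143, 139, 137, 136, 134, 136, 143, 149, 150, 147, 148, 151, 153, 153, 153, 147, 140]
450 [133, 132, 133, 133, 133, 132, 133, 133, 133, 133, 133, 133, 131, 139, 168, 204, 228, 237, 240, 240, 240, 240, 241, 241, 242, 242, 242, 242, 238, 214, 162, 135, 135, 137, 138, 138, 136, 136, 137, 135, 134, 140, 147, 152, 148, 142, 138, 139, 145, 146]
500 [132, 133, 133, 132, 133, 131, 131, 132, 132, 132, 132, 131, 131, 139, 167, 204, 229, 237, 239, 239, 240, 240, 241, 240, 241, 242, 242, 242, 237, 215, 165, 140, 138, 136, 134, 136, 139, 140, 140, 142, 145, 142, 141, 145, 149, 146, 145, 145, 141, 138]
```

The rim reads 254.5 against 254 predicted for shut, with a 16 N push against the stop. I'll release and retreat.

Emit:
arm_command --steps '[[[0, 0, 0], [0, 0, 0], 0.5], [[0, 0, 0], [0, 0, 0], 0.5], [[0, 0, 0], [0, 0, 0], 0.5], [[0, 0, 0], [0, 0, 0], 0.5], [[0, 0, 0], [-0.004, 0, -0.02], 0.5], [[0, 0, 0], [-0.02, 0, -0.06], 0.5], [[0, 0, 0], [-0.02, 0, -0.12], 0.5], [[0, 0, 0], [-0.02, 0, -0.12], 0.5], [[0, 0, 0], [-0.02, 0, -0.12], 0.5]]'

```text
time: 22.52
eef_pos: [0.5074, 0.1176, 0.2424]
tcp_rot: [1.0, 0.029, -0.003, -0.002]
contact_force: [0.4, -0.9, -1.0]
opening: 0.749
```

Run:
```python
from h import *
s=st(); snap("wrist","w18.png"); tiltcheck("w18.png"); snap("top","t18.png")
c,_=load("w18.png"); f=c["frame"].astype(int); 
for x in(220,260,400): 
    print(x,f[120:200,x,0].tolist())
```

```text
t 22.525 p [0.5074 0.1176 0.2424] x [ 0.998  0.058 -0.006] z [-0.006  0.003 -1.   ] F [ 0.4 -0.9 -1. ] open 0.749 q [ 0.03 -0.06  1.94  0.    1.27  1.54]
0 outer rim [[193.9, 172.8], [443.3, 173.2]] tab tip [[318.3, 243.4]]
0.03 outer rim [[194.6, 178.2], [442.6, 178.6]] tab tip [[318.3, 247.5]]
0.07 outer rim [[195.7, 185.3], [441.5, 185.7]] tab tip [[318.3, 252.7]]
0.13 outer rim [[197.3, 195.5], [439.8, 196.0]] tab tip [[318.3, 259.8]]
220 [157, 157, 156, 157, 156, 156, 156, 157, 157, 158, 157, 157, 157, 157, 156, 157, 157, 157, 156, 157, 156, 157, 156, 156, 158, 157, 157, 157, 157, 156, 156, 157, 158, 157, 157, 157, 157, 157, 157, 158, 156, 149, 140, 135, 143, 181, 226, 240, 242, 241, 242, 242, 242, 236, 208, 164, 145, 143, 142, 143, 145, 151, 154, 151, 143, 139, 140, 145, 146, 146, 147, 149, 151, 150, 148, 142, 137, 138, 141, 139]
260 [243, 242, 243, 243, 243, 243, 243, 242, 242, 243, 243, 243, 243, 243, 243, 243, 243, 243, 243, 243, 243, 243, 242, 243, 242, 242, 242, 243, 243, 242, 242, 243, 242, 242, 242, 243, 243, 235, 203, 153, 133, 134, 134, 133, 144, 184, 228, 241, 243, 243, 242, 243, 242, 231, 198, 163, 155, 154, 151, 150, 151, 151, 151, 148, 142, 135, 130, 130, 134, 137, 138, 137, 135, 133, 134, 134, 133, 133, 139, 144]
400 [165, 162, 156, 151, 149, 148, 144, 140, 138, 137, 134, 129, 129, 130, 128, 125, 123, 122, 121, 118, 118, 116, 116, 116, 114, 113, 112, 113, 112, 112, 112, 112, 113, 113, 111, 112, 112, 115, 124, 132, 135, 134, 134, 132, 146, 192, 234, 243, 244, 244, 244, 245, 242, 227, 179, 144, 137, 137, 138, 136, 131, 129, 130, 130, 128, 129, 132, 135, 135, 135, 137, 140, 142, 144, 147, 147, 145, 143, 146, 143]
```

View pics/w18.png

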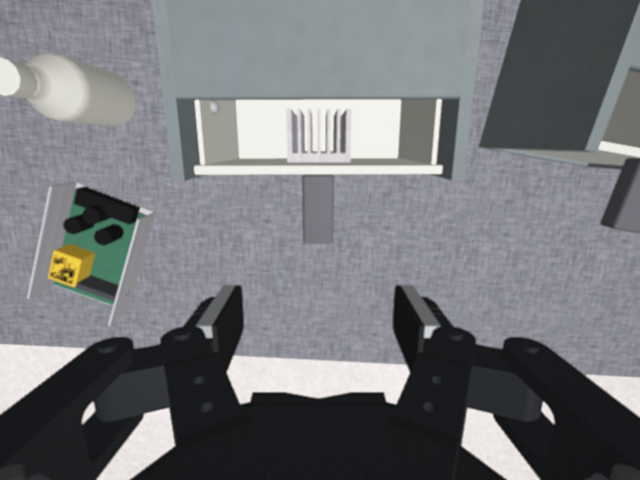

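View pics/t18.png

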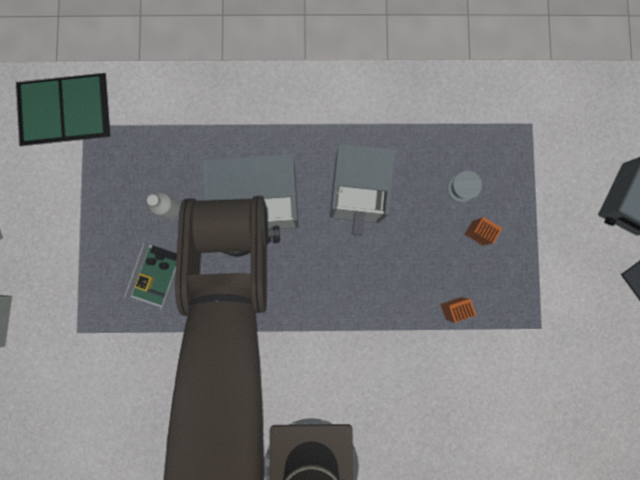

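Run:
```python
from h import *
for fn in("w2.png","w18.png"):
    c,s=load(fn); f=c["frame"].astype(int)[:,:,0]; print(fn); tiltcheck(fn)
    for x in (220,260,380,400):
        col=f[:,x]; k=[i for i in range(150,200) if col[i]>190 and col[i+1]<=190]; print(x,[round(i+(col[i]-190)/(col[i]-col[i+1]),2) for i in k])
```

```text
w2.png
0 outer rim [[162.6, 170.1], [413.7, 168.2]] tab tip [[290.2, 240.3]]
0.03 outer rim [[163.6, 175.6], [413.1, 173.7]] tab tip [[290.5, 244.5]]
0.07 outer rim [[164.9, 182.8], [412.4, 180.9]] tab tip [[291.0, 249.8]]
0.13 outer rim [[167.1, 193.1], [411.2, 191.3]] tab tip [[291.7, 257.1]]
220 [np.float64(156.63), np.float64(170.77)]
260 [np.float64(156.31), np.float64(170.16)]
380 [np.float64(169.2)]
400 [np.float64(168.76)]
w18.png
0 outer rim [[193.9, 172.8], [443.3, 173.2]] tab tip [[318.3, 243.4]]
0.03 outer rim [[194.6, 178.2], [442.6, 178.6]] tab tip [[318.3, 247.5]]
0.07 outer rim [[195.7, 185.3], [441.5, 185.7]] tab tip [[318.3, 252.7]]
0.13 outer rim [[197.3, 195.5], [439.8, 196.0]] tab tip [[318.3, 259.8]]
220 [np.float64(174.41)]
260 [np.float64(158.26), np.float64(174.23)]
380 [np.float64(157.95), np.float64(173.93)]
400 [np.float64(173.77)]
```

Compared with the shut reference picture, the offset is within 0.5 px, i.e. a tilt of about 0.003 rad. The bin is home, so I'm handing the job in.

Run:
```python
from plant import *
print(sign_off())
```

```text
the job is handed in; nothing more can be done
None
```

I tipped the wide bin forward by its tab to about 0.75 rad. I then lowered the grey heat sink in with the tool leaned 0.5 rad, let go once it touched, and swung the bin back until it met its stop (about 16 N). I handed the job in at about 22.5 s of robot time; no verdict was reported.

- **Bin home:** after I let go and backed off, its rim lay within about 0.5 px of its place in the picture taken before opening. That puts the tilt at about 0.003 rad, under the 0.03 limit.
- **Heat sink:** in the last wrist picture it stands mid-width inside the bin, against the front panel, with the gripper clear.
- **Narrow bin and bystanders:** in the last pictures the narrow bin looks shut, and the chassis, bottle and spool look where they were at the start. I checked these by eye and did not measure them.
- **A disagreement:** the first closing push stopped at about 0.02 rad with the tab slipping a little in the grip, so I pushed another few millimetres.
- **Another:** the heat sink touched down about 4 mm lower than I had worked out. That had no visible effect.

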